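# Open the safety cap of the used-cell tub

## Task

Open the yellow used-cell tub: squeeze the two red side tabs of its white safety cap together, turn the cap counter-clockwise until you feel it come to its stop, without forcing it, and lift it straight off. Then set the cap down gently, right way up, on the floor of the blue tray and let go of it. Do not crush the cap or disturb the other things on the bench.

Things in the scene. Friction and masses are not known exactly. Their poses are not given: they have to be found in the camera images.
- tub: Yellow round plastic tub (84 mm across, shoulder 71 mm above the bench) held by a blue 110 mm square clamp plate bolted to the bench; it cannot move. Origin: centre of its underside on the bench, z up. The capped neck stands on its axis. While the cap is locked, the cap's axes agree with the tub's to 0.1 rad.
- lock_post (a point): Top of one of two black lock posts (7 x 6 mm), 79 mm above the bench, 28.5 to 35.5 mm from the tub's axis; the other stands opposite. Each blocks the toe of a tab against counter-clockwise turning until that tab is pushed in by more than 3.5 mm; by 0.6 rad of turn the toes are past. Keep the fingertips above the posts.
- tub_neck (a point): On the tub's axis, where the cap's lower edge sits. The hidden neck is a bayonet with about 1 mm of play. Turned counter-clockwise from above, the cap meets a hard end stop 0.55 to 1.45 rad from the locked position; this varies from tub to tub and cannot be seen. Only in the last 0.1 rad before the stop can the cap lift straight up. A seal pushes it up with 4 N: light drag when turned.
- cap: White round safety cap, 43 mm across, 33 mm high, about 70 g, loose, with red tabs on its +y and -y sides. Origin: centre of its lower edge (72 mm above the bench on the tub), z up through its top. Cap and neck break if pressed, pulled or wrenched on each other with over 60 N in all (0.5 N m at the stop); the stop is felt as a rise of 0.15 N m over the drag.
- cap_grip (a point): On the cap's axis, 26 mm above its lower edge. Axes as the cap's: the tabs lie along its y. Grip both tabs from above, centred, with the fingertips 10 to 16 mm below this point. 25 to 40 N grips well and squeezes both tabs home; above 70 N the cap cracks. Closing fingers may push the cap down: ease the hand up until that force is gone.
- tab_left (a point): Middle of the outer face of the tab on the cap's +y side. A flat red plate, 24 mm wide (along the cap's x), from 8 to 38 mm above the cap's lower edge, with a narrow toe below it. It slides straight inward 6 mm against a spring (4 N rising to 10 N). Over both outer faces: 64 mm free, 52 mm fully squeezed.
- tab_right (a point): The same for the tab on the cap's -y side. Both tabs must be in together to pass the posts; a grip off centre presses one less than the other and leans on the neck (felt as a sideways force, about 6 N per mm, that grows as the cap is turned unless the hand gives way to it).
- tray: Blue plastic parts tray, empty, 170 x 170 mm outside, rim 10 mm high, 4 mm walls and 4 mm floor, fixed to the bench. Origin: centre of its underside, z up.
- screwdriver: Bystander: blue-handled screwdriver, 170 mm long, lying on the bench between tub and tray.
- heatsink: Bystander: finned aluminium heat sink, 45 x 45 x 26 mm, origin under its centre.
- drive: Bystander: small silver and green disk drive, 100 x 70 x 15 mm, origin under its centre.
- multimeter: Bystander: yellow multimeter lying flat, 150 x 75 x 35 mm, origin under its centre.
- screw_jar: Bystander: clear jar with black lid, 44 mm across, 55 mm high, origin under its centre.
- ram: Bystander: green memory module, 30 x 133 x 6 mm, origin under its centre.
Mind the look-alikes: they are no part of the job. Several things look just like the tray: the one meant starts farthest from the robot's base.

How it is judged (in metres and radians):
On the way, in this order (a step that is already met when the one before it is completed fails the run):
1. the cap is turned past its lock posts (more than 0.4 rad from the tub's axes) while still down on the neck (angle between the x axis of cap and the x axis of tub, either way round above 0.4 rad and z of cap in the frame of tub below 0.078 m and horizontal distance between cap and tub below 0.005 m), for 0.1 s.
2. the cap is lifted off the neck (z of cap in the frame of tub above 0.105 m), for 0.1 s.
At the end, for the whole second after the job is handed in: The cap stands still, right way up (within 0.1 rad), flat on the floor of the blue tray, its centre within 60 mm of the tray's centre along each side, and is let go (x of cap in the frame of tray between -0.06 and 0.06 m and y of cap in the frame of tray between -0.06 and 0.06 m and z of cap in the frame of tray below 0.009 m and angle between cap's own z axis and vertical below 0.1 rad and linear speed of cap below 0.02 m/s and contact force between the fingers and cap below 0.1 N); the robot touches nothing.
It fails at once if the cap is forced against the tub or its neck with more than 60 N (contact force between cap and tub above 60 N).
It fails at once if the cap is squeezed with more than 70 N on a tab or side (140 N over both fingers) (contact force between the fingers and cap above 140 N).
It fails at once if the cap is dropped or thrown (faster than 0.4 m/s out of the fingers) (contact force between the fingers and cap below 0.05 N and linear speed of cap above 0.4 m/s).
It fails at once if a bystander is moved more than 30 mm (distance of any of screwdriver, heatsink, drive, multimeter, screw_jar, ram from where it was at the start of the episode above 0.03 m).
It also fails if it takes over 72 s, if anything falls off the work surface, if the arm or the gripper's body presses on something with over 40 N, if the wrist force passes 120 N, or if a joint passes its speed limit or range.

## Robot

A 6-joint arm with a two-finger parallel gripper is mounted at the origin on the work surface. World frame = base frame: x ahead of the robot, y to its left, z up, the work surface at z = 0. Lengths are in mm, angles in degrees, forces in N, time in s.
With the tool pointing down it reaches from about 300 to 825 mm from the base axis. Payload 5.4 kg.
Tool frame: the origin (TCP) lies on the front face of the gripper's body, between the roots of the fingers; the fingertips stand 88 mm ahead of it and the grasp point (between the pads) lies 69 mm ahead of it; z points along the fingers, y is the direction in which the jaws open and shut (so a half turn about z gives the same grasp; the last joint's range is limited). The gripper opens to 92 mm and grips with 3 to 60 N. Pads are 20 mm wide; open, the fingers measure 128 mm over their backs; the gripper's body (75 mm by 189 mm) begins 69 mm behind the grasp point.
Start: joints at [-83.256, 9.076, 91.501, -0, 79.423, -12.038], TCP at [185.104, -544.374, 302.701] pointing down, gripper open.
Joint ranges: [-166.64, 166.64], [-54.1, 131.32], [10.49, 154.53], [-73.88, 253.88], [9.74, 151.15], [-171.62, 171.62]. Speed limits (degrees/s): [147.25, 147.25, 180, 180, 180, 180].

## Interface

Orientations are given as a 3x3 rotation matrix whose columns are the frame's x, y, z axes.
In Python, from cell import r gives the robot as it stands.
- The arm moves only by the shell command python3 -m handwheel 'ROWS' [FORCE]. ROWS is JSON, a list of rows, each an object with "delta_pos": the shift along the tool's x, y, z in cm, a list of three; "turn": the turn about the tool's z in degrees; "jaw": the closure, from 0 (fully open) to 1 (shut). A call has exactly 8 rows; each row is the pose to reach, as a shift and turn from the pose commanded when the call began, along the tool's axes at that moment; what a row does not reach only later rows make up. A row lasts 1/8 s, in which the tool goes at most 62.5 mm and 10.7 degrees, less where a joint would pass 70% of its speed; a pose out of reach is approached as far as the arm can. A call with a gripper value outside its range is refused whole. The fingers move at their own pace and stop on an object; FORCE is the grip in N (left out, the last holds). Time passes only in rows, so rows that repeat a pose let the fingers close, or fill a call up. It gives the time, the measured TCP pose, the force and the opening at its end, in the units of the state.
- r.observe(): the state, without advancing time (a new reading comes with each control period).
- r.grab_frame(name): name is "scene" or "top"; returns a dict with "color" (400x640x3 uint8, red, green, blue), "depth" (400x640 float32, mm along the optical axis (not along the pixel's ray), 0 where there is no reading), "intrinsics" (3x3 intrinsics, pixels), "k1" (the pictures are not rectified: a ray, as slopes to the right and down, at radius r is drawn at 1 + k1 r^2 times it, then the intrinsics apply), "rvec" (rotation vector, rad) and "tvec" (3), from world to camera coordinates, as OpenCV has them. Camera axes: x right, y down, z forward; pixel columns grow to the right and rows downward; lengths in mm; the calibration is good to about 2 mm. A picture is of the moment at which its call begins.
- r.close_job(): hands the job in, once; it reports no verdict.
The state is a dict: "t": time; "q": joint angles; "qvel": joint speeds; "tau": joint torques, N m; "eef_pos": TCP position; "tool_rot": TCP orientation; "contact_force": force on the tool from outside, world axes, zero at the start; "ft_torque": the same for the moment, N m; "opening": opening from 0.0 (shut) to 1.0 (fully open).
Only numpy, scipy, OpenCV 4.12 (cv2) and the standard library are available. Lean on these libraries where they do the work, as an engineer would, in place of code of your own. Each camera call takes 0.05 s, during which the arm holds its last target. There are 200 camera calls.

## Working session

There is one attempt and no reset: what is moved stays moved. The work goes in short steps, Python scripts to look and compute and a shell command to move; the robot and the scene stay as the last step left them, time stands still between calls to the robot, and variables do not carry over. Pictures are saved under pics/ and viewed, about 8 in all and at most 12, crops included, and the job is handed in when it is done.

```bash
ls; mkdir -p pics; python3 - <<'E'
from cell import r
import numpy as np,cv2,pickle
s=r.observe();print({k:np.round(v,2).tolist() for k,v in s.items()})
D={n:r.grab_frame(n) for n in("scene","top")}
pickle.dump(D,open('f0.pkl','wb'))
for n,d in D.items():
    cv2.imwrite(f'pics/{n}0.png',d['color'][:,:,::-1]);print(n,d['intrinsics'],d['k1'],d['rvec'],d['tvec'])
E
```

```text
pics
{'t': 0.0, 'q': [-83.26, 9.11, 91.57, -0.0, 79.42, -12.04], 'qvel': [-0.04, -0.03, 0.05, -0.12, -0.06, 0.03], 'tau': [0.0, -38.56, -32.21, 0.07, 0.04, -0.0], 'eef_pos': [185.03, -543.93, 301.74], 'tool_rot': [[0.95, 0.32, -0.0], [0.32, -0.95, 0.0], [0.0, -0.0, -1.0]], 'contact_force': [-0.85, 0.54, -0.54], 'ft_torque': [-0.0, 0.01, 0.0], 'opening': 1.0}
scene [[464.9722023    0.         317.36494237]
 [  0.         464.9722023  199.04403122]
 [  0.           0.           1.        ]] -0.10822103377862857 [ 1.84344787  1.23308449 -0.6549107 ] [-205.77748068 -192.89461843 1580.53800515]
top [[389.75061946   0.         315.34201317]
 [  0.         389.75061946 201.43086158]
 [  0.           0.           1.        ]] -0.037841682040772345 [ 2.14414423 -2.16631352  0.10245966] [  2.98313094 516.53506054 951.19586196]
```

View pics/scene0.png

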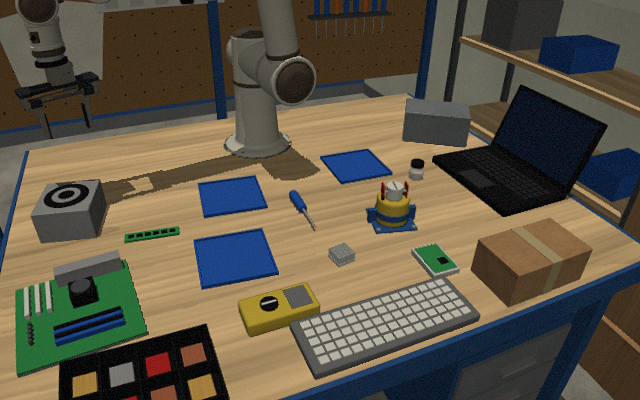

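View pics/top0.png

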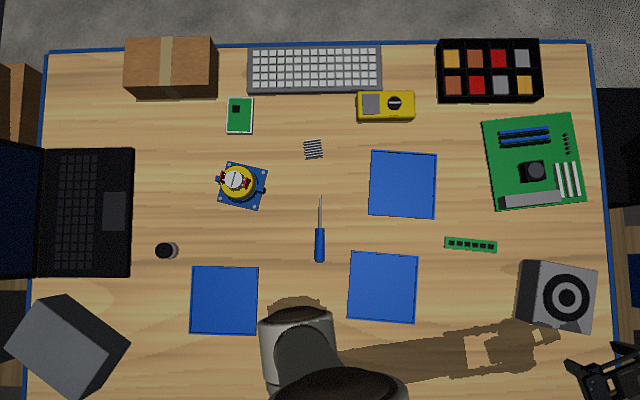

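The top view shows three trays, at (402,184), (224,300) and (382,287). The one at (402,184) is farthest from the base. The tub is at (238,183). Next I'll measure both.

```bash
cat > h.py <<'E'
import numpy as np,cv2
def ray(d,uv):
    K=d['intrinsics'];p=cv2.undistortPoints(np.array(uv,float).reshape(-1,1,2),K,np.array([d['k1'],0,0,0.]))[:,0]
    R=cv2.Rodrigues(np.array(d['rvec'],float))[0];o=-R.T@np.array(d['tvec'],float).ravel()
    v=np.c_[p,np.ones(len(p))]@R;return o,v
def onz(d,uv,z):
    o,v=ray(d,uv);return o+v*((z-o[2])/v[:,2])[:,None]
def proj(d,P):
    return cv2.projectPoints(np.array(P,float).reshape(-1,3),np.array(d['rvec'],float),np.array(d['tvec'],float),d['intrinsics'],np.array([d['k1'],0,0,0.]))[0][:,0]
def red(d,box):
    x0,y0,x1,y1=box;h=cv2.cvtColor(d['color'],cv2.COLOR_RGB2HSV)
    m=(((h[...,0]<8)|(h[...,0]>170))&(h[...,1]>140)&(h[...,2]>60)).astype(np.uint8)
    k=np.zeros_like(m);k[y0:y1,x0:x1]=m[y0:y1,x0:x1];return k
E
python3 - <<'E'
import pickle;from h import *
D=pickle.load(open('f0.pkl','rb'));t=D['top'];s=D['scene']
h=cv2.cvtColor(t['color'],cv2.COLOR_RGB2HSV)
b=((h[...,0]>100)&(h[...,0]<125)&(h[...,1]>150)&(h[...,2]>50)).astype(np.uint8)
for c in cv2.findContours(b,cv2.RETR_EXTERNAL,cv2.CHAIN_APPROX_NONE)[0]:
    if cv2.contourArea(c)>300:
        x,y,w,hh=cv2.boundingRect(c)
        if 140<y and x>180 and w<90:
            P=onz(t,c[:,0],10)[:,:2].astype(np.float32);print(x,y,w,hh,'rect',cv2.minAreaRect(P))
for d,box in((t,(205,150,270,215)),(s,(360,170,425,240))):
    n,l,st,ce=cv2.connectedComponentsWithStats(red(d,box))
    print(st[1:].tolist(),ce[1:].round(1).tolist())
def crop(d,x0,y0,w,hh,k): return cv2.resize(d['color'][y0:y0+hh,x0:x0+w,::-1],(w*k,hh*k),interpolation=cv2.INTER_CUBIC)
cv2.imwrite('pics/c1.png',np.hstack([crop(t,205,150,65,65,6),crop(s,360,172,65,65,6)]))
E
```

```text
189 266 69 70 rect ((271.8617248535156, 231.9861602783203), (169.7402801513672, 169.19284057617188), 88.06069946289062)
347 251 71 73 rect ((302.1682434082031, -167.67556762695312), (169.2071990966797, 168.51113891601562), 84.62451934814453)
217 162 50 49 rect ((562.4989013671875, 186.8758544921875), (109.66028594970703, 107.75941467285156), 75.8920669555664)
368 149 69 70 rect ((562.943603515625, -225.81729125976562), (169.5912628173828, 169.59768676757812), 85.13491821289062)
[[219, 171, 4, 10, 15], [224, 172, 2, 2, 2], [224, 175, 1, 1, 1], [224, 177, 1, 1, 1], [243, 177, 6, 11, 28]] [[220.1, 175.2], [224.5, 172.5], [224.0, 175.0], [224.0, 177.0], [245.4, 182.2]]
[[404, 181, 4, 15, 23], [381, 182, 4, 15, 37], [405, 186, 1, 1, 1]] [[406.0, 188.1], [382.5, 188.8], [405.0, 186.0]]
```

View pics/c1.png

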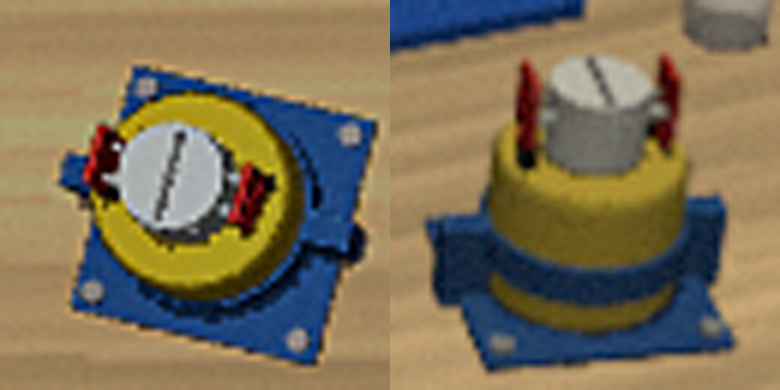

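The crop shows the white cap disc at about (172,176)/6 in the top-view crop. The red tabs are on its left and right, tilted about 14°, and a slot runs across them.

```bash
python3 - <<'E'
import pickle;from h import *
D=pickle.load(open('f0.pkl','rb'));t=D['top'];s=D['scene']
# cap top disc
h=cv2.cvtColor(t['color'],cv2.COLOR_RGB2HSV)
for d,box,v in((t,(215,160,250,195),150),(s,(383,175,408,195),165)):
    h=cv2.cvtColor(d['color'],cv2.COLOR_RGB2HSV);m=((h[...,1]<50)&(h[...,2]>v)).astype(np.uint8)
    k=np.zeros_like(m);x0,y0,x1,y1=box;k[y0:y1,x0:x1]=m[y0:y1,x0:x1]
    k=cv2.morphologyEx(cv2.morphologyEx(k,cv2.MORPH_CLOSE,np.ones((3,3))),cv2.MORPH_OPEN,np.ones((3,3)))
    c=max(cv2.findContours(k,cv2.RETR_EXTERNAL,cv2.CHAIN_APPROX_NONE)[0],key=cv2.contourArea)
    P=onz(d,cv2.convexHull(c)[:,0],105)[:,:2].astype(np.float32)
    print('disc',cv2.minEnclosingCircle(P),P.mean(0),cv2.minAreaRect(P), cv2.boundingRect(c))
# red tabs, top rim z~110
for d,bs in((t,((215,165,226,190),(238,170,255,195))),(s,((376,175,390,204),(402,175,412,204)))):
    cs=[];tp=[]
    for b in bs:
        y,x=np.nonzero(red(d,b));cs.append((x.mean(),y.mean()));tp.append((x[y<y.min()+2].mean(),y.min()))
    A=onz(d,cs,100);B=onz(d,tp,110)
    for Q in(A,B): print(Q.round(1).tolist(),Q.mean(0).round(1),np.linalg.norm(Q[0]-Q[1]),np.degrees(np.arctan2(*(Q[0]-Q[1])[1::-1])))
# triangulate tabs
    bs=cs
    globals().setdefault('C',[]).append((d,cs))
(_,a),(_,b)=C
for i in(0,1):
  for j in(0,1):
    o1,v1=ray(t,[a[i]]);o2,v2=ray(s,[b[j]]);M=np.c_[v1[0],-v2[0]];x=np.linalg.lstsq(M,o2-o1,rcond=None)[0];p,q=o1+x[0]*v1[0],o2+x[1]*v2[0]
    print('tri',i,j,((p+q)/2).round(1),np.linalg.norm(p-q).round(1))
# plate bolts from crop
b=np.array([(145,87),(350,133),(297,340),(92,291)])/6+[205-.4,150-.4]
print('bolts',onz(t,b,12).round(1).tolist(),onz(t,b,12).mean(0))
E
```

```text
disc ((563.1615600585938, 189.26234436035156), 22.639968872070312) [563.58856 191.39745] ((563.2157592773438, 189.2630615234375), (38.38600158691406, 37.889801025390625), 0.7458879947662354) (225, 171, 17, 17)
disc ((565.2532348632812, 190.4838104248047), 19.763442993164062) [564.8509  191.44765] ((564.6961669921875, 191.2531280517578), (37.7148323059082, 28.920381546020508), 68.58427429199219) (387, 182, 16, 7)
[[574.0, 219.1, 100.0], [555.9, 160.9, 100.0]] [565. 190. 100.] 60.93031934586097 72.78076692077906
[[581.6, 214.3, 110.0], [566.6, 158.4, 110.0]] [574.1 186.3 110. ] 57.934592076544334 74.98884483062791
[[562.6, 158.7, 100.0], [581.0, 215.1, 100.0]] [571.8 186.9 100. ] 59.30924605516734 -108.02231987263471
[[548.1, 165.4, 110.0], [565.0, 222.0, 110.0]] [556.6 193.7 110. ] 59.086517070104314 -106.56177213672692
tri 0 0 [562.  191.2 100.8] 57.6
tri 0 1 [574.7 220.   95.4] 0.6
tri 1 0 [556.8 162.1  95.8] 0.7
tri 1 1 [570.9 188.2  94.9] 57.8
bolts [[618.8, 222.5, 12.0], [597.3, 133.0, 12.0], [507.8, 155.2, 12.0], [529.9, 244.0, 12.0]] [563.45300625 188.6667628   12.        ]
```

Estimates: cap axis at about (564.3,190.0) with tab direction 74°, tray at (563,-226). I'll travel high to above the tub.

```bash
python3 -m handwheel '[{"delta_pos":[1.5,-1.4,0],"turn":0,"jaw":0},{"delta_pos":[5.5,-5.3,0],"turn":0,"jaw":0},{"delta_pos":[9.9,-9.5,0],"turn":0,"jaw":0},{"delta_pos":[14.3,-13.8,0],"turn":0,"jaw":0},{"delta_pos":[18.7,-18,0],"turn":0,"jaw":0},{"delta_pos":[23.1,-22.2,0],"turn":0,"jaw":0},{"delta_pos":[27.5,-26.5,0],"turn":0,"jaw":0},{"delta_pos":[29.8,-28.7,0],"turn":0,"jaw":0}]' 30
python3 -m handwheel '[{"delta_pos":[1.5,-1.4,0],"turn":2,"jaw":0},{"delta_pos":[5.5,-5.3,0],"turn":6,"jaw":0},{"delta_pos":[9.9,-9.5,0],"turn":11,"jaw":0},{"delta_pos":[14.3,-13.8,0],"turn":17,"jaw":0},{"delta_pos":[18.7,-18,0],"turn":23,"jaw":0},{"delta_pos":[23.1,-22.2,0],"turn":29,"jaw":0},{"delta_pos":[27.5,-26.5,0],"turn":33,"jaw":0},{"delta_pos":[29.8,-28.7,0],"turn":34.8,"jaw":0}]' 30
```

```text
t: 1.1
eef_pos: [375.3, -174.1, 302.4]
tool_rot: [[0.946, 0.324, -0.0], [0.324, -0.946, 0.001], [0.0, -0.001, -1.0]]
contact_force: [0.2, 0.6, -0.1]
opening: 0.998
t: 2.1
eef_pos: [564.9, 193.7, 301.9]
tool_rot: [[0.961, -0.275, -0.001], [-0.275, -0.961, 0.0], [-0.001, 0.0, -1.0]]
contact_force: [-0.4, -0.5, -0.6]
opening: 0.998
```

```bash
python3 -m handwheel '[{"delta_pos":[0,0,1],"turn":0,"jaw":0},{"delta_pos":[0,0,3],"turn":0,"jaw":0},{"delta_pos":[0,0,5],"turn":0,"jaw":0},{"delta_pos":[0,0,7],"turn":0,"jaw":0},{"delta_pos":[0,0,8],"turn":0,"jaw":0},{"delta_pos":[0,0,8],"turn":0,"jaw":0},{"delta_pos":[0,0,8],"turn":0,"jaw":0},{"delta_pos":[0,0,8],"turn":0,"jaw":0}]' 30
python3 - <<'E'
from cell import r
import numpy as np;from h import *
s=r.observe();p=np.array(s['eef_pos']);R=np.array(s['tool_rot']);print(p.round(1),R.round(3).tolist(),s['contact_force'],np.round(s['q'],1))
t=r.grab_frame('top');S=r.grab_frame('scene')
print('red top',onz(t,[np.argwhere(red(t,(205,150,270,215)))[:,::-1].mean(0)],95))
im=S['color'][130:240,340:450,::-1].copy()
im=cv2.resize(im,None,fx=5,fy=5,interpolation=cv2.INTER_CUBIC)
cv2.imwrite('pics/d1.png',im)
E
```

```text
t: 3.1
eef_pos: [565.1, 191.0, 223.7]
tool_rot: [[0.961, -0.276, 0.002], [-0.276, -0.961, 0.0], [0.002, -0.001, -1.0]]
contact_force: [0.8, -0.6, 0.8]
opening: 0.999
[565.1 191.  223.7] [[0.961, -0.276, 0.002], [-0.276, -0.961, 0.0], [0.002, -0.001, -1.0]] [ 0.83140779 -0.63363368  0.8494678 ] [  7.1  16.1  92.5   0.   71.3 113.1]
red top [[nan nan nan]]<stdin>:5: RuntimeWarning: Mean of empty slice.
  ret = um.true_divide(
```

View pics/d1.png

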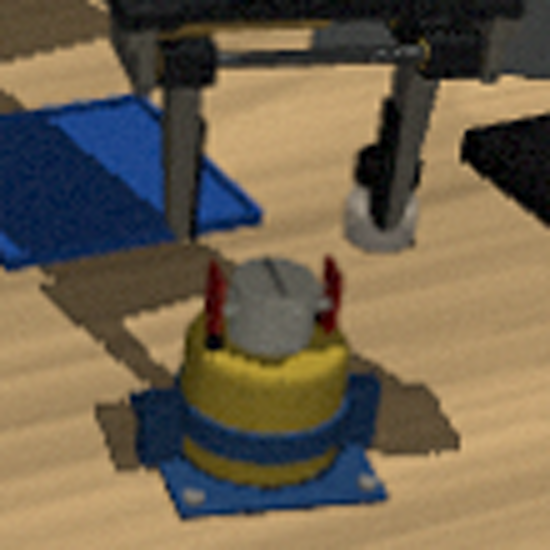

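Scene view: the open fingers straddle the cap and are level with the tabs, with tips at crop (188,235) and (392,228) and tabs at (215,300) and (332,290). I'll descend next.

```bash
python3 -m handwheel '[{"delta_pos":[0,0,0.6],"turn":0,"jaw":0},{"delta_pos":[0,0,1.8],"turn":0,"jaw":0},{"delta_pos":[0,0,3],"turn":0,"jaw":0},{"delta_pos":[0,0,4],"turn":0,"jaw":0},{"delta_pos":[0,0,4.8],"turn":0,"jaw":0},{"delta_pos":[0,0,5.0],"turn":0,"jaw":0},{"delta_pos":[0,0,5.0],"turn":0,"jaw":0},{"delta_pos":[0,0,5.0],"turn":0,"jaw":0}]' 30
python3 - <<'E'
from cell import r
from h import *
s=r.observe();p=np.array(s['eef_pos']);print(s)
S=r.grab_frame('scene');cv2.imwrite('pics/d2.png',cv2.resize(S['color'][130:240,340:450,::-1],None,fx=5,fy=5,interpolation=cv2.INTER_CUBIC))
print((proj(S,[p-[0,0,88]])-[340,130])*5, (proj(S,[p+np.array(s['tool_rot'])@[0,sg*46,88] for sg in(1,-1)])-[340,130])*5)
E
```

```text
t: 4.2
eef_pos: [564.9, 191.0, 173.2]
tool_rot: [[0.961, -0.276, 0.001], [-0.276, -0.961, 0.0], [0.001, -0.0, -1.0]]
contact_force: [-0.3, 0.7, 0.1]
opening: 0.997
{'t': 4.2, 'q': array([7.08200505e+00, 1.95204321e+01, 9.44271288e+01, 6.35390510e-04,
       6.59940731e+01, 1.13098478e+02]), 'qvel': array([ 0.08585727, -0.00685125, -0.000743  ,  0.0040879 ,  0.05054525,
        0.00983711]), 'tau': array([-6.22812076e-04, -4.25237024e+01, -2.92057997e+01, -1.50524190e-02,
       -7.35576823e-02, -1.25514737e-05]), 'eef_pos': array([564.89053489, 191.00484766, 173.24488125]), 'tool_rot': array([[ 9.61180696e-01, -2.75917834e-01,  1.00965797e-03],
       [-2.75918104e-01, -9.61181139e-01,  1.35645857e-04],
       [ 9.33037086e-04, -4.08963092e-04, -9.99999481e-01]]), 'contact_force': array([-0.27519609,  0.65976784,  0.11603987]), 'ft_torque': array([ 0.01770593,  0.02838179, -0.03287032]), 'opening': 0.9974891428345316}
[[268.19226916 308.86619449]] [[178.86630628 313.62265973]
 [356.60590799 304.33919565]]
```

View pics/d2.png

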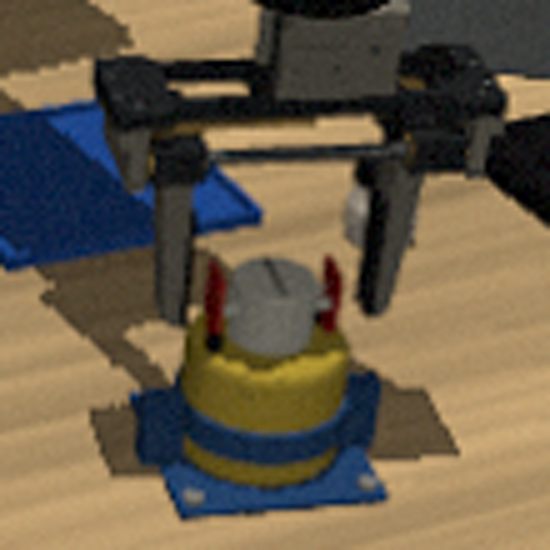

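The fingers are centred on the tabs: tips at crop (172,320) and (372,312), tabs at (213,300) and (333,290). Closing now.

```bash
python3 -m handwheel '[{"delta_pos":[0,0,0],"turn":0,"jaw":0.15},{"delta_pos":[0,0,0],"turn":0,"jaw":0.25},{"delta_pos":[0,0,0],"turn":0,"jaw":0.3},{"delta_pos":[0,0,0],"turn":0,"jaw":0.35},{"delta_pos":[0,0,0],"turn":0,"jaw":0.4},{"delta_pos":[0,0,0],"turn":0,"jaw":0.45},{"delta_pos":[0,0,0],"turn":0,"jaw":0.5},{"delta_pos":[0,0,0],"turn":0,"jaw":0.5}]' 32; python3 -c "
from cell import r
s=r.observe();print(s['eef_pos'],s['contact_force'],s['ft_torque'],s['opening']*92)"
```

```text
t: 5.25
eef_pos: [564.6, 191.0, 172.9]
tool_rot: [[0.961, -0.276, 0.0], [-0.276, -0.961, 0.0], [0.0, -0.0, -1.0]]
contact_force: [-2.0, 0.1, 2.5]
opening: 0.557
[564.59751228 190.99643101 172.9082678 ] [-1.97884921  0.06850802  2.54128539] [ 0.08305849  0.23381474 -0.01175647] 51.25670431873199
```

Both tabs are home (51.3 mm) and the forces are small. I'll begin turning counter-clockwise (negative about tool z) and give way slightly as I go.

```bash
cat > chk.py <<'E'
# prints the state; exits 1 if the moment about the vertical rises over base (argv 1) by 0.12 N m or forces are high
import sys,numpy as np
from cell import r
s=r.observe();R=np.array(s['tool_rot']);f=np.array(s['contact_force']);m=np.array(s['ft_torque'])
yaw=np.degrees(np.arctan2(R[1,1],R[0,1]))
print('t',s['t'],'pos',np.round(s['eef_pos'],1),'yaw',yaw.round(1),'F tool',(R.T@f).round(1),'M',m.round(3),'tau6',round(s['tau'][5],3),'open',round(s['opening']*92,1))
b=float(sys.argv[1]) if len(sys.argv)>1 else None
sys.exit(int(np.linalg.norm(f)>15 or (b is not None and abs(m[2]-b)>.12)))
E
python3 -m handwheel '[{"delta_pos":[-0.02,0,-0.03],"turn":-1,"jaw":0.7},{"delta_pos":[-0.02,0,-0.03],"turn":-3,"jaw":0.7},{"delta_pos":[-0.02,0,-0.03],"turn":-5,"jaw":0.7},{"delta_pos":[-0.02,0,-0.03],"turn":-7,"jaw":0.7},{"delta_pos":[-0.02,0,-0.03],"turn":-8,"jaw":0.7},{"delta_pos":[-0.02,0,-0.03],"turn":-8,"jaw":0.7},{"delta_pos":[-0.02,0,-0.03],"turn":-8,"jaw":0.7},{"delta_pos":[-0.02,0,-0.03],"turn":-8,"jaw":0.7}]' 32 >/dev/null; python3 chk.py
```

```text
t 6.25 pos [564.4 191.  173.1] yaw -98.0 F tool [ 0.7 -0.4 -2.2] M [ 0.027 -0.145 -0.004] tau6 0.02 open 51.2
```

```bash
python3 -m handwheel '[{"delta_pos":[0,0,-0.02],"turn":-2,"jaw":0.7},{"delta_pos":[0,0,-0.02],"turn":-4,"jaw":0.7},{"delta_pos":[0,0,-0.02],"turn":-6,"jaw":0.7},{"delta_pos":[0,0,-0.02],"turn":-8,"jaw":0.7},{"delta_pos":[0,0,-0.02],"turn":-10,"jaw":0.7},{"delta_pos":[0,0,-0.02],"turn":-11,"jaw":0.7},{"delta_pos":[0,0,-0.02],"turn":-11,"jaw":0.7},{"delta_pos":[0,0,-0.02],"turn":-11,"jaw":0.7}]' 32 >/dev/null; python3 chk.py && python3 -m handwheel '[{"delta_pos":[0,0,0],"turn":-2,"jaw":0.7},{"delta_pos":[0,0,0],"turn":-4,"jaw":0.7},{"delta_pos":[0,0,0],"turn":-6,"jaw":0.7},{"delta_pos":[0,0,0],"turn":-8,"jaw":0.7},{"delta_pos":[0,0,0],"turn":-8,"jaw":0.7},{"delta_pos":[0,0,0],"turn":-8,"jaw":0.7},{"delta_pos":[0,0,0],"turn":-8,"jaw":0.7},{"delta_pos":[0,0,0],"turn":-8,"jaw":0.7}]' 32 >/dev/null; python3 chk.py
```

```text
t 7.25 pos [564.2 191.  173.1] yaw -87.0 F tool [-0.6  0.6 -0.8] M [-0.016  0.139  0.013] tau6 0.008 open 51.6
t 8.25 pos [564.4 191.  173.2] yaw -79.0 F tool [-0.2 -0.2  0.2] M [0.008 0.022 0.036] tau6 0.02 open 51.2
```

```bash
B=0.02
python3 -m handwheel '[{"delta_pos":[0,0,0],"turn":-0.5,"jaw":0.7},{"delta_pos":[0,0,0],"turn":-1,"jaw":0.7},{"delta_pos":[0,0,0],"turn":-1.5,"jaw":0.7},{"delta_pos":[0,0,0],"turn":-2,"jaw":0.7},{"delta_pos":[0,0,0],"turn":-2.5,"jaw":0.7},{"delta_pos":[0,0,0],"turn":-2.5,"jaw":0.7},{"delta_pos":[0,0,0],"turn":-2.5,"jaw":0.7},{"delta_pos":[0,0,0],"turn":-2.5,"jaw":0.7}]' 32 >/dev/null; python3 chk.py $B && 
python3 -m handwheel '[{"delta_pos":[0,0,0],"turn":-0.5,"jaw":0.7},{"delta_pos":[0,0,0],"turn":-1,"jaw":0.7},{"delta_pos":[0,0,0],"turn":-1.5,"jaw":0.7},{"delta_pos":[0,0,0],"turn":-2,"jaw":0.7},{"delta_pos":[0,0,0],"turn":-2.5,"jaw":0.7},{"delta_pos":[0,0,0],"turn":-2.5,"jaw":0.7},{"delta_pos":[0,0,0],"turn":-2.5,"jaw":0.7},{"delta_pos":[0,0,0],"turn":-2.5,"jaw":0.7}]' 32 >/dev/null && python3 chk.py $B && 
python3 -m handwheel '[{"delta_pos":[0,0,0],"turn":-0.5,"jaw":0.7},{"delta_pos":[0,0,0],"turn":-1,"jaw":0.7},{"delta_pos":[0,0,0],"turn":-1.5,"jaw":0.7},{"delta_pos":[0,0,0],"turn":-2,"jaw":0.7},{"delta_pos":[0,0,0],"turn":-2.5,"jaw":0.7},{"delta_pos":[0,0,0],"turn":-2.5,"jaw":0.7},{"delta_pos":[0,0,0],"turn":-2.5,"jaw":0.7},{"delta_pos":[0,0,0],"turn":-2.5,"jaw":0.7}]' 32 >/dev/null && python3 chk.py $B && 
python3 -m handwheel '[{"delta_pos":[0,0,0],"turn":-0.5,"jaw":0.7},{"delta_pos":[0,0,0],"turn":-1,"jaw":0.7},{"delta_pos":[0,0,0],"turn":-1.5,"jaw":0.7},{"delta_pos":[0,0,0],"turn":-2,"jaw":0.7},{"delta_pos":[0,0,0],"turn":-2.5,"jaw":0.7},{"delta_pos":[0,0,0],"turn":-2.5,"jaw":0.7},{"delta_pos":[0,0,0],"turn":-2.5,"jaw":0.7},{"delta_pos":[0,0,0],"turn":-2.5,"jaw":0.7}]' 32 >/dev/null && python3 chk.py $B
```

```text
t 9.25 pos [564.4 191.  173.2] yaw -76.5 F tool [ 0.3 -0.1  0.5] M [-0.008 -0.025 -0.029] tau6 -0.026 open 51.0
t 10.25 pos [564.4 191.  173.2] yaw -74.0 F tool [ 1.2  0.8 -0.6] M [-0.005  0.016 -0.024] tau6 -0.024 open 51.3
t 11.25 pos [564.4 191.  173.2] yaw -71.5 F tool [ 0.1 -0.3  1. ] M [-0.053 -0.003 -0.047] tau6 -0.027 open 50.9
t 12.25 pos [564.4 191.  173.2] yaw -69.0 F tool [ 0.3 -1.6  0.4] M [-0.026  0.038 -0.087] tau6 -0.024 open 51.2
```

```bash
B=-0.04
python3 -m handwheel '[{"delta_pos":[0,0,0],"turn":-0.5,"jaw":0.7},{"delta_pos":[0,0,0],"turn":-1,"jaw":0.7},{"delta_pos":[0,0,0],"turn":-1.5,"jaw":0.7},{"delta_pos":[0,0,0],"turn":-2,"jaw":0.7},{"delta_pos":[0,0,0],"turn":-2,"jaw":0.7},{"delta_pos":[0,0,0],"turn":-2,"jaw":0.7},{"delta_pos":[0,0,0],"turn":-2,"jaw":0.7},{"delta_pos":[0,0,0],"turn":-2,"jaw":0.7}]' 32 >/dev/null; python3 chk.py $B && 
python3 -m handwheel '[{"delta_pos":[0,0,0],"turn":-0.5,"jaw":0.7},{"delta_pos":[0,0,0],"turn":-1,"jaw":0.7},{"delta_pos":[0,0,0],"turn":-1.5,"jaw":0.7},{"delta_pos":[0,0,0],"turn":-2,"jaw":0.7},{"delta_pos":[0,0,0],"turn":-2,"jaw":0.7},{"delta_pos":[0,0,0],"turn":-2,"jaw":0.7},{"delta_pos":[0,0,0],"turn":-2,"jaw":0.7},{"delta_pos":[0,0,0],"turn":-2,"jaw":0.7}]' 32 >/dev/null && python3 chk.py $B
python3 - <<'E'
from cell import r
from h import *
S=r.grab_frame('scene');cv2.imwrite('pics/d3.png',cv2.resize(S['color'][150:220,350:430,::-1],None,fx=7,fy=7,interpolation=cv2.INTER_CUBIC))
E
```

```text
t 13.25 pos [564.4 191.  173.3] yaw -67.0 F tool [-0.5  0.3 -0.6] M [ 0.035  0.047 -0.025] tau6 -0.017 open 51.2
t 14.25 pos [564.4 191.  173.3] yaw -65.0 F tool [-0.2  0.  -1.4] M [-0.044  0.019 -0.034] tau6 -0.013 open 51.2
```

View pics/d3.png

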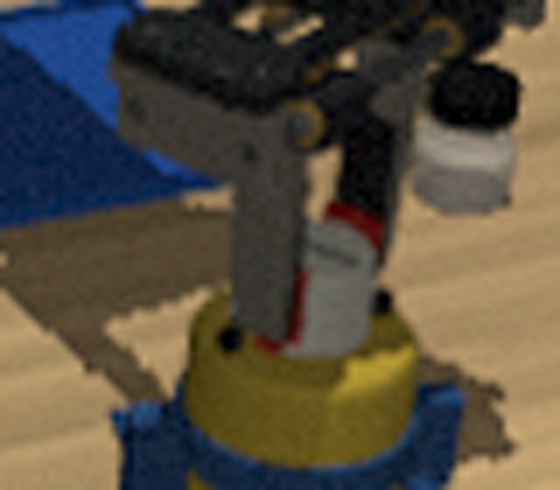

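The cap turns with the fingers, and the red tabs are squeezed and well past the black posts at crop (230,338) and (383,300). I'll continue towards the stop.

```bash
B=-0.03
python3 -m handwheel '[{"delta_pos":[0,0,0],"turn":-0.5,"jaw":0.7},{"delta_pos":[0,0,0],"turn":-1,"jaw":0.7},{"delta_pos":[0,0,0],"turn":-1.5,"jaw":0.7},{"delta_pos":[0,0,0],"turn":-2,"jaw":0.7},{"delta_pos":[0,0,0],"turn":-2.5,"jaw":0.7},{"delta_pos":[0,0,0],"turn":-2.5,"jaw":0.7},{"delta_pos":[0,0,0],"turn":-2.5,"jaw":0.7},{"delta_pos":[0,0,0],"turn":-2.5,"jaw":0.7}]' 32 >/dev/null; python3 chk.py $B && 
python3 -m handwheel '[{"delta_pos":[0,0,0],"turn":-0.5,"jaw":0.7},{"delta_pos":[0,0,0],"turn":-1,"jaw":0.7},{"delta_pos":[0,0,0],"turn":-1.5,"jaw":0.7},{"delta_pos":[0,0,0],"turn":-2,"jaw":0.7},{"delta_pos":[0,0,0],"turn":-2.5,"jaw":0.7},{"delta_pos":[0,0,0],"turn":-2.5,"jaw":0.7},{"delta_pos":[0,0,0],"turn":-2.5,"jaw":0.7},{"delta_pos":[0,0,0],"turn":-2.5,"jaw":0.7}]' 32 >/dev/null && python3 chk.py $B && 
python3 -m handwheel '[{"delta_pos":[0,0,0],"turn":-0.5,"jaw":0.7},{"delta_pos":[0,0,0],"turn":-1,"jaw":0.7},{"delta_pos":[0,0,0],"turn":-1.5,"jaw":0.7},{"delta_pos":[0,0,0],"turn":-2,"jaw":0.7},{"delta_pos":[0,0,0],"turn":-2.5,"jaw":0.7},{"delta_pos":[0,0,0],"turn":-2.5,"jaw":0.7},{"delta_pos":[0,0,0],"turn":-2.5,"jaw":0.7},{"delta_pos":[0,0,0],"turn":-2.5,"jaw":0.7}]' 32 >/dev/null && python3 chk.py $B && 
python3 -m handwheel '[{"delta_pos":[0,0,0],"turn":-0.5,"jaw":0.7},{"delta_pos":[0,0,0],"turn":-1,"jaw":0.7},{"delta_pos":[0,0,0],"turn":-1.5,"jaw":0.7},{"delta_pos":[0,0,0],"turn":-2,"jaw":0.7},{"delta_pos":[0,0,0],"turn":-2.5,"jaw":0.7},{"delta_pos":[0,0,0],"turn":-2.5,"jaw":0.7},{"delta_pos":[0,0,0],"turn":-2.5,"jaw":0.7},{"delta_pos":[0,0,0],"turn":-2.5,"jaw":0.7}]' 32 >/dev/null && python3 chk.py $B && 
python3 -m handwheel '[{"delta_pos":[0,0,0],"turn":-0.5,"jaw":0.7},{"delta_pos":[0,0,0],"turn":-1,"jaw":0.7},{"delta_pos":[0,0,0],"turn":-1.5,"jaw":0.7},{"delta_pos":[0,0,0],"turn":-2,"jaw":0.7},{"delta_pos":[0,0,0],"turn":-2.5,"jaw":0.7},{"delta_pos":[0,0,0],"turn":-2.5,"jaw":0.7},{"delta_pos":[0,0,0],"turn":-2.5,"jaw":0.7},{"delta_pos":[0,0,0],"turn":-2.5,"jaw":0.7}]' 32 >/dev/null && python3 chk.py $B
```

```text
t 15.3 pos [564.4 191.  173.3] yaw -62.5 F tool [ 0.1  0.1 -2. ] M [ 0.02  -0.052  0.009] tau6 -0.005 open 51.2
t 16.3 pos [564.4 191.  173.2] yaw -60.0 F tool [ 0.6 -0.1 -1.6] M [-0.037 -0.047 -0.018] tau6 -0.001 open 51.1
t 17.3 pos [564.4 191.  173.2] yaw -57.5 F tool [-0.2 -0.1 -1.9] M [ 0.028 -0.046  0.002] tau6 -0.001 open 50.9
t 18.3 pos [564.4 191.  173.2] yaw -55.0 F tool [-0.3  1.  -2.3] M [-0.124 -0.111 -0.04 ] tau6 -0.097 open 50.8
t 19.3 pos [564.4 190.9 173.2] yaw -52.5 F tool [ 0.7  1.8 -2.8] M [-0.202 -0.292 -0.377] tau6 -0.425 open 51.0
```

The stop is felt: torque rose to 0.38 N·m, first contact at yaw about -55.5. I'll back off 3.3° to unload it, then lift slowly.

```bash
python3 -m handwheel '[{"delta_pos":[0,0,0],"turn":1.5,"jaw":0.7},{"delta_pos":[0,0,0],"turn":3.3,"jaw":0.7},{"delta_pos":[0,0,0],"turn":3.3,"jaw":0.7},{"delta_pos":[0,0,-0.05],"turn":3.3,"jaw":0.7},{"delta_pos":[0,0,-0.1],"turn":3.3,"jaw":0.7},{"delta_pos":[0,0,-0.15],"turn":3.3,"jaw":0.7},{"delta_pos":[0,0,-0.15],"turn":3.3,"jaw":0.7},{"delta_pos":[0,0,-0.15],"turn":3.3,"jaw":0.7}]' 32 >/dev/null; python3 chk.py && python3 -m handwheel '[{"delta_pos":[0,0,-0.05],"turn":0,"jaw":0.7},{"delta_pos":[0,0,-0.1],"turn":0,"jaw":0.7},{"delta_pos":[0,0,-0.15],"turn":0,"jaw":0.7},{"delta_pos":[0,0,-0.2],"turn":0,"jaw":0.7},{"delta_pos":[0,0,-0.25],"turn":0,"jaw":0.7},{"delta_pos":[0,0,-0.3],"turn":0,"jaw":0.7},{"delta_pos":[0,0,-0.3],"turn":0,"jaw":0.7},{"delta_pos":[0,0,-0.3],"turn":0,"jaw":0.7}]' 32 >/dev/null && python3 chk.py
```

```text
t 20.3 pos [564.3 191.  174.6] yaw -55.8 F tool [ 0.4  1.  -1.1] M [-0.232 -0.413 -0.057] tau6 -0.038 open 50.9
t 21.3 pos [564.3 190.9 177.7] yaw -55.8 F tool [0.6 2.1 2.1] M [-0.246 -0.367 -0.039] tau6 -0.042 open 51.2
```

```bash
python3 -m handwheel '[{"delta_pos":[0,0,-0.2],"turn":0,"jaw":0.7},{"delta_pos":[0,0,-0.5],"turn":0,"jaw":0.7},{"delta_pos":[0,0,-0.8],"turn":0,"jaw":0.7},{"delta_pos":[0,0,-1.1],"turn":0,"jaw":0.7},{"delta_pos":[0,0,-1.4],"turn":0,"jaw":0.7},{"delta_pos":[0,0,-1.7],"turn":0,"jaw":0.7},{"delta_pos":[0,0,-2],"turn":0,"jaw":0.7},{"delta_pos":[0,0,-2.2],"turn":0,"jaw":0.7}]' 32 >/dev/null; python3 chk.py && python3 -m handwheel '[{"delta_pos":[0,0,-0.5],"turn":0,"jaw":0.7},{"delta_pos":[0,0,-1.5],"turn":0,"jaw":0.7},{"delta_pos":[0,0,-2.5],"turn":0,"jaw":0.7},{"delta_pos":[0,0,-3.5],"turn":0,"jaw":0.7},{"delta_pos":[0,0,-4.5],"turn":0,"jaw":0.7},{"delta_pos":[0,0,-5.2],"turn":0,"jaw":0.7},{"delta_pos":[0,0,-5.5],"turn":0,"jaw":0.7},{"delta_pos":[0,0,-5.5],"turn":0,"jaw":0.7}]' 32 >/dev/null && python3 chk.py
python3 - <<'E'
from cell import r
from h import *
S=r.grab_frame('scene');cv2.imwrite('pics/d4.png',cv2.resize(S['color'][100:220,340:440,::-1],None,fx=4,fy=4,interpolation=cv2.INTER_CUBIC))
s=r.observe();R=np.array(s['tool_rot']);p=np.array(s['eef_pos']);print(p,R.T@(np.array([563,-226,p[2]])-p))
E
```

```text
t 22.3 pos [564.4 191.  199.9] yaw -55.8 F tool [-0.6  0.6  0.9] M [-0.001 -0.019  0.034] tau6 -0.001 open 51.1
t 23.3 pos [564.4 191.  254.8] yaw -55.8 F tool [-0.8 -0.9  0.7] M [-0.007  0.028  0.005] tau6 -0.001 open 51.1
[564.24098854 190.99216561 254.45823857] [-2.35300980e+02  3.44263641e+02  2.34445145e-02]
```

View pics/d4.png

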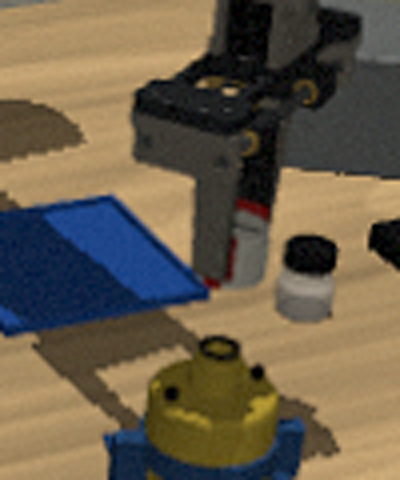

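The cap is off the neck and held upright in the fingers (crop (250,240)). Next I'll carry it to the tray.

```bash
python3 -m handwheel '[{"delta_pos":[-0.5,0.7,0],"turn":0,"jaw":0.7},{"delta_pos":[-1.7,2.5,0],"turn":0,"jaw":0.7},{"delta_pos":[-3.2,4.7,0],"turn":0,"jaw":0.7},{"delta_pos":[-5,7.3,0],"turn":0,"jaw":0.7},{"delta_pos":[-7,10.2,0],"turn":0,"jaw":0.7},{"delta_pos":[-9,13.2,0],"turn":0,"jaw":0.7},{"delta_pos":[-11,16.1,0],"turn":0,"jaw":0.7},{"delta_pos":[-13,19,0],"turn":0,"jaw":0.7}]' 32 >/dev/null; python3 -m handwheel '[{"delta_pos":[-2,2.9,0],"turn":0,"jaw":0.7},{"delta_pos":[-4,5.9,0],"turn":0,"jaw":0.7},{"delta_pos":[-6,8.8,0],"turn":0,"jaw":0.7},{"delta_pos":[-7.8,11.4,0],"turn":0,"jaw":0.7},{"delta_pos":[-9.2,13.5,0],"turn":0,"jaw":0.7},{"delta_pos":[-10.2,15,0],"turn":0,"jaw":0.7},{"delta_pos":[-10.5,15.4,0],"turn":0,"jaw":0.7},{"delta_pos":[-10.5,15.4,0],"turn":0,"jaw":0.7}]' 32 >/dev/null; python3 chk.py
python3 -m handwheel '[{"delta_pos":[0,0,1],"turn":0,"jaw":0.7},{"delta_pos":[0,0,3],"turn":0,"jaw":0.7},{"delta_pos":[0,0,5.5],"turn":0,"jaw":0.7},{"delta_pos":[0,0,8],"turn":0,"jaw":0.7},{"delta_pos":[0,0,10.5],"turn":0,"jaw":0.7},{"delta_pos":[0,0,12.5],"turn":0,"jaw":0.7},{"delta_pos":[0,0,13.5],"turn":0,"jaw":0.7},{"delta_pos":[0,0,13.8],"turn":0,"jaw":0.7}]' 32 >/dev/null; python3 chk.py
```

```text
t 25.35 pos [ 563.2 -225.3  254.6] yaw -55.8 F tool [-0.4 -1.  -0.3] M [ 0.017 -0.005  0.026] tau6 -0.028 open 50.9
t 26.35 pos [ 563.1 -225.4  116. ] yaw -55.8 F tool [-0.3 -0.7  1.1] M [-0.015 -0.04  -0.008] tau6 -0.001 open 51.6
```

Now a slow descent to contact, expected at TCP z of about 105.

```bash
python3 -m handwheel '[{"delta_pos":[0,0,0.2],"turn":0,"jaw":0.7},{"delta_pos":[0,0,0.4],"turn":0,"jaw":0.7},{"delta_pos":[0,0,0.6],"turn":0,"jaw":0.7},{"delta_pos":[0,0,0.8],"turn":0,"jaw":0.7},{"delta_pos":[0,0,0.9],"turn":0,"jaw":0.7},{"delta_pos":[0,0,0.9],"turn":0,"jaw":0.7},{"delta_pos":[0,0,0.9],"turn":0,"jaw":0.7},{"delta_pos":[0,0,0.9],"turn":0,"jaw":0.7}]' 32 >/dev/null; python3 chk.py && python3 -m handwheel '[{"delta_pos":[0,0,0.05],"turn":0,"jaw":0.7},{"delta_pos":[0,0,0.1],"turn":0,"jaw":0.7},{"delta_pos":[0,0,0.1],"turn":0,"jaw":0.7},{"delta_pos":[0,0,0.1],"turn":0,"jaw":0.7},{"delta_pos":[0,0,0.1],"turn":0,"jaw":0.7},{"delta_pos":[0,0,0.1],"turn":0,"jaw":0.7},{"delta_pos":[0,0,0.1],"turn":0,"jaw":0.7},{"delta_pos":[0,0,0.1],"turn":0,"jaw":0.7}]' 32 >/dev/null && python3 chk.py
```

```text
t 27.35 pos [ 563.3 -225.6  107.8] yaw -55.8 F tool [ 0.2 -0.3  0.8] M [-0.035 -0.014  0.029] tau6 -0.001 open 51.2
t 28.35 pos [ 563.2 -225.6  106.7] yaw -55.8 F tool [-0.4  0.4  0.8] M [-0.007  0.018 -0.017] tau6 -0.0 open 51.0
```

```bash
python3 -m handwheel '[{"delta_pos":[0,0,0.05],"turn":0,"jaw":0.7},{"delta_pos":[0,0,0.1],"turn":0,"jaw":0.7},{"delta_pos":[0,0,0.1],"turn":0,"jaw":0.7},{"delta_pos":[0,0,0.1],"turn":0,"jaw":0.7},{"delta_pos":[0,0,0.1],"turn":0,"jaw":0.7},{"delta_pos":[0,0,0.1],"turn":0,"jaw":0.7},{"delta_pos":[0,0,0.1],"turn":0,"jaw":0.7},{"delta_pos":[0,0,0.1],"turn":0,"jaw":0.7}]' 32 >/dev/null; python3 chk.py && python3 -m handwheel '[{"delta_pos":[0,0,0.05],"turn":0,"jaw":0.7},{"delta_pos":[0,0,0.05],"turn":0,"jaw":0.7},{"delta_pos":[0,0,0.05],"turn":0,"jaw":0.7},{"delta_pos":[0,0,0.05],"turn":0,"jaw":0.7},{"delta_pos":[0,0,0.05],"turn":0,"jaw":0.7},{"delta_pos":[0,0,0.05],"turn":0,"jaw":0.7},{"delta_pos":[0,0,0.05],"turn":0,"jaw":0.7},{"delta_pos":[0,0,0.05],"turn":0,"jaw":0.7}]' 32 >/dev/null && python3 chk.py
```

```text
t 29.35 pos [ 563.2 -225.6  105.7] yaw -55.8 F tool [ 0.5  0.8 -0.2] M [-0.011 -0.066  0.026] tau6 -0.001 open 51.3
t 30.35 pos [ 563.2 -225.6  105.2] yaw -55.8 F tool [ 0.1 -0.7  0.7] M [ 0.013 -0.017 -0.014] tau6 -0.001 open 51.0
```

```bash
for i in 1; do python3 -m handwheel '[{"delta_pos":[0,0,0.05],"turn":0,"jaw":0.7},{"delta_pos":[0,0,0.07],"turn":0,"jaw":0.7},{"delta_pos":[0,0,0.07],"turn":0,"jaw":0.7},{"delta_pos":[0,0,0.07],"turn":0,"jaw":0.7},{"delta_pos":[0,0,0.07],"turn":0,"jaw":0.7},{"delta_pos":[0,0,0.07],"turn":0,"jaw":0.7},{"delta_pos":[0,0,0.07],"turn":0,"jaw":0.7},{"delta_pos":[0,0,0.07],"turn":0,"jaw":0.7}]' 32 >/dev/null; python3 chk.py; done
```

```text
t 31.35 pos [ 563.2 -225.6  104.5] yaw -55.8 F tool [-0.1 -1.1 -0.2] M [ 0.062  0.144 -0.035] tau6 -0.001 open 51.2
```

```bash
python3 -m handwheel '[{"delta_pos":[0,0,0.05],"turn":0,"jaw":0.7},{"delta_pos":[0,0,0.05],"turn":0,"jaw":0.7},{"delta_pos":[0,0,0.05],"turn":0,"jaw":0.7},{"delta_pos":[0,0,0.05],"turn":0,"jaw":0.7},{"delta_pos":[0,0,0.05],"turn":0,"jaw":0.7},{"delta_pos":[0,0,0.05],"turn":0,"jaw":0.7},{"delta_pos":[0,0,0.05],"turn":0,"jaw":0.7},{"delta_pos":[0,0,0.05],"turn":0,"jaw":0.7}]' 32 >/dev/null; python3 chk.py
```

```text
t 32.35 pos [ 563.3 -225.6  104.5] yaw -55.8 F tool [-1.  -2.5 -5.4] M [ 0.273  0.41  -0.028] tau6 -0.001 open 51.2
```

Contact with the tray floor. I'll ease up slightly and open slowly.

```bash
python3 -m handwheel '[{"delta_pos":[0,0,-0.03],"turn":0,"jaw":0.5},{"delta_pos":[0,0,-0.03],"turn":0,"jaw":0.42},{"delta_pos":[0,0,-0.03],"turn":0,"jaw":0.38},{"delta_pos":[0,0,-0.03],"turn":0,"jaw":0.34},{"delta_pos":[0,0,-0.03],"turn":0,"jaw":0.3},{"delta_pos":[0,0,-0.03],"turn":0,"jaw":0.2},{"delta_pos":[0,0,-0.03],"turn":0,"jaw":0.1},{"delta_pos":[0,0,-0.03],"turn":0,"jaw":0}]' 10 >/dev/null; python3 -m handwheel '[{"delta_pos":[0,0,0],"turn":0,"jaw":0},{"delta_pos":[0,0,0],"turn":0,"jaw":0},{"delta_pos":[0,0,0],"turn":0,"jaw":0},{"delta_pos":[0,0,0],"turn":0,"jaw":0},{"delta_pos":[0,0,0],"turn":0,"jaw":0},{"delta_pos":[0,0,0],"turn":0,"jaw":0},{"delta_pos":[0,0,0],"turn":0,"jaw":0},{"delta_pos":[0,0,0],"turn":0,"jaw":0}]' 10 >/dev/null; python3 chk.py
python3 - <<'E'
from cell import r
from h import *
S=r.grab_frame('scene');cv2.imwrite('pics/d5.png',cv2.resize(S['color'][190:300,180:300,::-1],None,fx=5,fy=5,interpolation=cv2.INTER_CUBIC))
E
```

```text
t 34.35 pos [ 563.2 -225.6  104.3] yaw -55.8 F tool [-0.1  0.2  0.6] M [-0.053  0.025 -0.016] tau6 -0.0 open 92.1
```

View pics/d5.png

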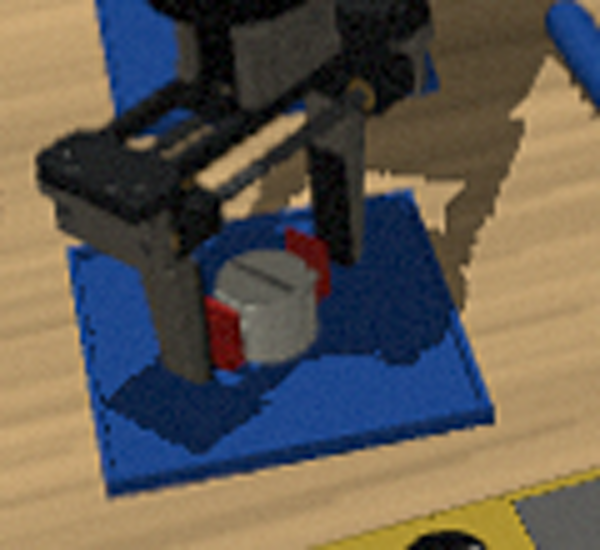

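The cap stands upright at the tray centre (crop (265,300)) with the fingers open around it. I'll withdraw straight up, then check.

```bash
python3 -m handwheel '[{"delta_pos":[0,0,-0.5],"turn":0,"jaw":0},{"delta_pos":[0,0,-1.5],"turn":0,"jaw":0},{"delta_pos":[0,0,-3],"turn":0,"jaw":0},{"delta_pos":[0,0,-5],"turn":0,"jaw":0},{"delta_pos":[0,0,-8],"turn":0,"jaw":0},{"delta_pos":[0,0,-11],"turn":0,"jaw":0},{"delta_pos":[0,0,-14],"turn":0,"jaw":0},{"delta_pos":[0,0,-15],"turn":0,"jaw":0}]' 10 >/dev/null
python3 -m handwheel '[{"delta_pos":[0,-2,-1],"turn":0,"jaw":0},{"delta_pos":[1,-6,-2],"turn":0,"jaw":0},{"delta_pos":[2,-10,-3],"turn":0,"jaw":0},{"delta_pos":[4,-14,-3],"turn":0,"jaw":0},{"delta_pos":[6,-17,-3],"turn":0,"jaw":0},{"delta_pos":[7,-19,-3],"turn":0,"jaw":0},{"delta_pos":[7,-19,-3],"turn":0,"jaw":0},{"delta_pos":[7,-19,-3],"turn":0,"jaw":0}]' 10 >/dev/null; python3 chk.py
python3 - <<'E'
from cell import r
from h import *
t=r.grab_frame('top');S=r.grab_frame('scene')
m=red(t,(368,149,438,219));q=np.argwhere(m)[:,::-1];print(len(q),'tabs mean at z=23+4',onz(t,[q.mean(0)],27) if len(q) else 0)
cv2.imwrite('pics/e.png',np.hstack([cv2.resize(x[:,:,::-1],None,fx=4,fy=4,interpolation=cv2.INTER_CUBIC)for x in(t['color'][135:235,355:450],S['color'][210:310,185:280])]))
cv2.imwrite('pics/e2.png',t['color'][:,:,::-1])
E
```

```text
t 36.4 pos [514.4 -29.8 284.2] yaw -55.8 F tool [-0.2  0.2 -0.1] M [-0.01  -0.061  0.002] tau6 -0.001 open 92.2
34 tabs mean at z=23+4 [[ 563.03009652 -226.19555168   27.        ]]
```

View pics/e.png

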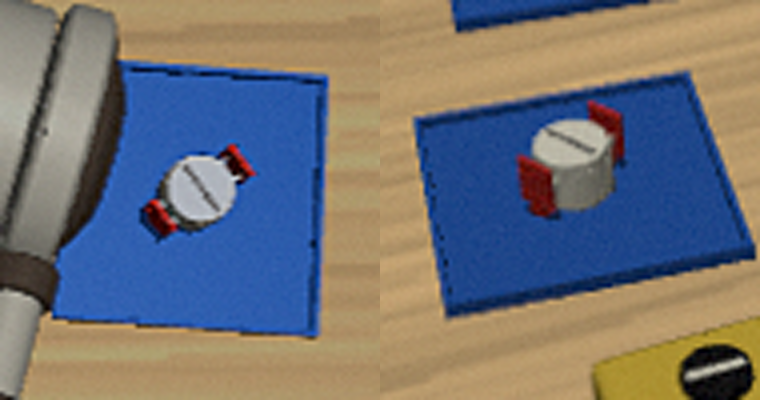

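View pics/e2.png

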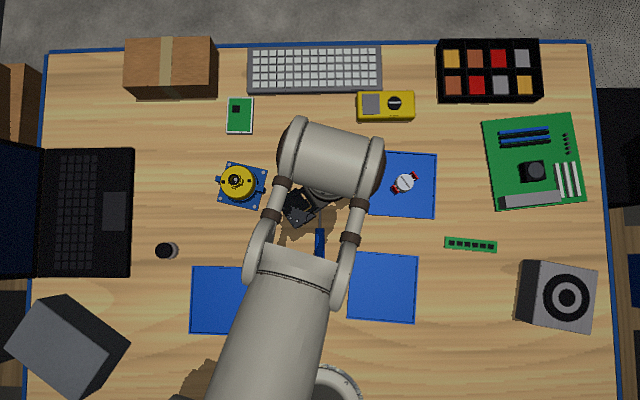

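The cap stands upright at the tray centre at top-view pixel (404,183). The bystanders I can see are where they were, and the hand is free and clear. Handing in.

```bash
python3 -c "
from cell import r
print(r.close_job())"
```

```text
the job is handed in; nothing more can be done
None
```

The job is handed in at about 36 s of the 72 s allowed, and no verdict was reported. The cap is off the tub and standing upright, let go, at the centre of the blue tray farthest from the base.

- **Opening:** I squeezed both tabs home at 32 N (jaws at 51 mm) and turned the cap counter-clockwise. First contact with the stop came about 51° (0.89 rad) from where I gripped it. The last 2.5° step took the torque to 0.38 N·m, above the 0.15 N·m rise but under the 0.5 N·m limit. I backed off 3.3° and lifted the cap straight off.
- **Set-down:** I lowered it in steps of about 0.5 mm until it touched at about 5 N, eased up, opened the fingers and withdrew straight up.
- **Last checks:** The red tabs put the cap's centre at (563.0, -226.2) mm and the tray's centre is (563, -226) mm. The scene view shows it upright, and the hand is clear with no force on it.
- **Not confirmed:** In the last top view the arm hid the heat sink and part of the screwdriver. I never touched either, but I did not check their positions. The other bystanders looked unmoved; I judged that by eye. No checks disagreed.

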